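# Close the ticket rail with the sprung block

## Task

Close the price-ticket rail. Pull the closing block out of its blue dock by its yellow lug, set it down on the counter fully clear of the dock and let go, then take it again by its green grip. Starting at the rail's red end, press the block's sprung sole on the clips, gently, and slide it along the rail to the grey end in one stroke without lifting it, so that all five clips are snapped fully down by the block and not by the fingers; then stand the block upright on the counter beside the rail and let go. Leave the other things on the counter where they are.

Things in the scene. Friction and masses are not known exactly. Their poses are not given: they have to be found in the camera images.
- rail: Fixed aluminium ticket rail on the counter, 206 (x) x 64 (y) mm, base 10 high. Origin: centre of its underside. Five clips in a line along its x axis at y=0, between a red end cap (at -x, the start; x=-102 to -86, 17 high) and a like grey end cap at +x. Two guide walls along the clips, 23 high, with 30 mm between them: the sole (22 wide) runs between. Tickets on the +y side.
- clip1 (a joint): Snap clip 1 of 5, counted from the red end: a white-topped orange slab 32 (x) x 20 (y) mm centred at x=-68 mm, y=0 of the rail. Value 0 = open, top 25 mm above the counter, orange sides showing; 0.005 m = fully down, top 20 mm. Moves straight down against about 2.5 N of friction and stays where it is left.
- clip2 (a joint): Snap clip 2 of 5, counted from the red end: a white-topped orange slab 32 (x) x 20 (y) mm centred at x=-34 mm, y=0 of the rail. Value 0 = open, top 25 mm above the counter, orange sides showing; 0.005 m = fully down, top 20 mm. Moves straight down against about 2.5 N of friction and stays where it is left.
- clip3 (a joint): Snap clip 3 of 5, counted from the red end: a white-topped orange slab 32 (x) x 20 (y) mm centred at x=0 mm, y=0 of the rail. Value 0 = open, top 25 mm above the counter, orange sides showing; 0.005 m = fully down, top 20 mm. Moves straight down against about 2.5 N of friction and stays where it is left.
- clip4 (a joint): Snap clip 4 of 5, counted from the red end: a white-topped orange slab 32 (x) x 20 (y) mm centred at x=34 mm, y=0 of the rail. Value 0 = open, top 25 mm above the counter, orange sides showing; 0.005 m = fully down, top 20 mm. Moves straight down against about 2.5 N of friction and stays where it is left.
- clip5 (a joint): Snap clip 5 of 5, counted from the red end: a white-topped orange slab 32 (x) x 20 (y) mm centred at x=68 mm, y=0 of the rail. Value 0 = open, top 25 mm above the counter, orange sides showing; 0.005 m = fully down, top 20 mm. Moves straight down against about 2.5 N of friction and stays where it is left.
- dock: Fixed blue steel garage for the block, 66 mm wide (y), 84 deep (from x=+25 to +109), 75 high over all, 54 wide and 69 high inside, no floor. Origin: on the counter 25 mm out in front of the middle of its open mouth, which faces its own -x. Tall fixed furniture round the work: food cabinet on the left (y over 0.3 m), glass guard behind (0.29 m high), citrus press on the right (0.49 m high).
- block: Loose closing block, about 0.25 kg. Origin: middle of the sole's underside; x along it, lug end at -x. Black base 104 (x) x 40 (y) mm, z=18 to 32. Below it a slick white plastic sole, 93 x 22 mm, on which it stands upright: flat for the middle 38, then both ends sloping up like a ski (20 degrees, 10 mm). At the start it stands in the dock, axes parallel to the dock's, origin about 18 mm inside the mouth, only the lug end out; the roof covers the grip.
- grip (a point): Middle of the green grip on top of the block, at (+4, 0, 46) mm of the block: 44 mm long (x), 24 thick (y), from z=32 to 61.
- lug (a point): Middle of the yellow lug on top of the block's end, at (-44, 0, 46) mm of the block: 16 mm long (x), 24 thick (y), from z=32 to 61.
- sole (a joint): How far the sole is pushed up into the block, 0 to 0.010 m. A spring holds it out: 3.5 N to start moving, then 1 N per mm (8.5 N at 5 mm); at 10 mm it is hard against its stop.
- pepper_pot: Bystander to be left alone, loose: white pot with black lid, 55 across, 62 high (mm). Origin: centre of its underside.
- mustard_pot: Bystander to be left alone, loose: white pot with red lid, 61 across, 48 high (mm). Origin: centre of its underside.
- lemon_2: Bystander to be left alone, loose: lemon, 76x56x55 (mm). Origin: centre of its underside.
- orange_1: Bystander to be left alone, loose: orange, 74 across, 64 high (mm). Origin: centre of its underside.
- deli_pot_romesco: Bystander to be left alone, loose: clear lidded deli pot with pink filling, 73 across, 64 high (mm). Origin: centre of its underside.

How it is judged:
By the outcome, as a careful person would: the job done as asked, in the order asked, and still so for the second after the job is handed in, with the robot touching nothing.
It also fails if it takes over 59 s, if anything falls off the work surface, if the arm or the gripper's body presses on something with over 40 N, if the wrist force passes 120 N, or if a joint passes its speed limit or range.

## Robot

A 6-joint arm with a two-finger parallel gripper is mounted at the origin on a cart in front of the work surface, level with it; the furniture and walls round the work are solid. World frame = base frame: x ahead of the robot, y to its left, z up, the work surface at z = 0. Lengths are in m, angles in rad, forces in N, time in s.
With the tool pointing down it reaches from about 0.35 to 0.775 m from the base axis. Payload 7.3 kg.
Tool frame: the origin (TCP) lies between the finger pads; the fingertips stand 8 mm ahead of it and the grasp point (between the pads) lies 11 mm behind it (robot.nose_length is the distance from the TCP to the fingertips, in m); z points along the fingers, y is the line along which they close (so a half turn about z gives the same grasp; the last joint's range is limited). The gripper opens to 92 mm and grips with 3 to 60 N. Pads are 19 mm wide; open, the fingers measure 130 mm over their backs; the gripper's body (75 mm by 190 mm) begins 47 mm behind the grasp point.
Start: joints at [-1.31, 0.342, 1.524, -0, 1.275, -0.146], TCP at [0.208, -0.482, 0.235] pointing down, gripper open.
Joint ranges: [-2.53, 2.53], [-0.77, 2.02], [0.04, 2.7], [-1, 4.14], [0.28, 2.66], [-3.11, 3.11]. Speed limits (rad/s): [2.57, 2.57, 3.14, 3.14, 3.14, 3.14].

## Interface

Orientations are given as [roll, pitch, yaw] about the fixed x, y, z axes, in that order (R = Rz(yaw) Ry(pitch) Rx(roll)).
In Python, from cell import robot gives the robot as it stands. The module is installed in compiled form; this text tells all that it offers.
- The arm moves only by the shell command python3 -m jog 'ROWS' [FORCE]. ROWS is JSON, a list that holds one entry, the list of rows, each a list of 5 numbers: the gripper's target within -1 to 1 (fully open at 1, half-way at 0, shut at -1), then the shift along the tool's x, y, z in m, then the turn about the tool's z in rad. A call has 1 to 5 rows; each row is the pose to reach, as a shift and turn from the pose commanded when the call began, along the tool's axes at that moment; what a row does not reach only later rows make up. A row lasts 1/12 s, in which the tool goes at most 41.7 mm and 7.16 degrees, less where a joint would pass 70% of its speed; a pose out of reach is approached as far as the arm can. A call with a gripper value outside its range is refused whole. The fingers move at their own pace and stop on an object; FORCE is the grip in N (left out, the last holds). Time passes only in rows, so rows that repeat a pose let the fingers close. It gives the time, the measured TCP pose, the force, the opening and the grip force at its end, in the units of the state.
- robot.observe(): the state, without advancing time (a new reading comes with each control period).
- robot.read_camera(name): name is "side" or "top"; returns the picture (420x560x3 uint8, red, green, blue); there is no depth.
- robot.camera_model(name): a dict with "camera_matrix" (3x3 intrinsics, pixels), "position" and "attitude" of the camera in the world. Camera axes: x right, y down, z forward; pixel columns grow to the right and rows downward; lengths in m; the calibration is good to about 2 mm. A picture is of the moment at which its call begins. camera_model takes no time and is no camera call.
- robot.hand_in(): hands the job in; it is judged then, once.
The state is a dict: "time": time; "qpos": joint angles; "qvel": joint speeds; "joint_efforts": joint torques, N m; "tool_pos": TCP position; "tool_rot": TCP orientation; "contact_force": force on the tool from outside, world axes, zero at the start; "torque": the same for the moment, N m; "opening": finger opening in m; "grip_force": force on a finger pad.
Only numpy, scipy, OpenCV 4.12 (cv2) and the standard library are available. Lean on these libraries where they do the work, as an engineer would, in place of code of your own. Each camera call takes 0.05 s, during which the arm holds its last target. There are 200 camera calls.

## Working session

There is one attempt and no reset: what is moved stays moved. The work goes in short steps, Python scripts to look and compute and a shell command to move; the robot and the scene stay as the last step left them, time stands still between calls to the robot, and variables do not carry over. Pictures are saved under pics/ and viewed, at most 10 in all, crops included, and the job is handed in when it is done.

```bash
mkdir -p pics; python3 - <<'E'
from cell import robot
import cv2
for n in("top","side"):
    cv2.imwrite(f"pics/{n}0.png",robot.read_camera(n)[:,:,::-1]); m=robot.camera_model(n); print(n,m)
print(robot.observe())
E
```

```text
top {'camera_matrix': array([[453.25235493,   0.        , 282.06975198],
       [  0.        , 453.25235493, 220.37912887],
       [  0.        ,   0.        ,   1.        ]]), 'position': array([0.41336259, 0.00857532, 0.95293966]), 'attitude': array([-2.99879885e+00,  2.49980247e-03, -1.56934512e+00])}
side {'camera_matrix': array([[400.58681815,   0.        , 273.33887124],
       [  0.        , 400.58681815, 209.07417567],
       [  0.        ,   0.        ,   1.        ]]), 'position': array([0.49870378, 0.72345721, 0.56326258]), 'attitude': array([-2.17933871, -0.0096184 , -3.10736036])}
{'time': 0.1, 'qpos': array([-1.31000785e+00,  3.42646366e-01,  1.52490103e+00, -3.60640425e-05,
        1.27539540e+00, -1.46015878e-01]), 'qvel': array([ 0.00045182, -0.00091105, -0.0030775 ,  0.00073221,  0.00117696,
        0.00048927]), 'joint_efforts': array([ 1.39638294e-03, -4.32001805e+01, -2.44695801e+01,  7.18713831e-02,
        5.25778206e-02, -3.83973736e-05]), 'tool_pos': array([ 0.20764355, -0.48181822,  0.23412506]), 'tool_rot': array([-3.14025186e+00, -1.62322212e-04,  4.06814772e-01]), 'contact_force': array([ 0.02217511, -0.9945503 ,  0.63064612]), 'torque': array([ 0.07028472, -0.04813893, -0.03603691]), 'grip_force': 0.0, 'opening': 0.09157576027244119}
```

View pics/top0.png

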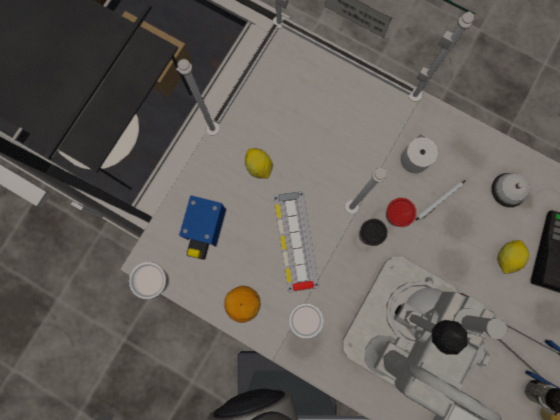

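View pics/side0.png

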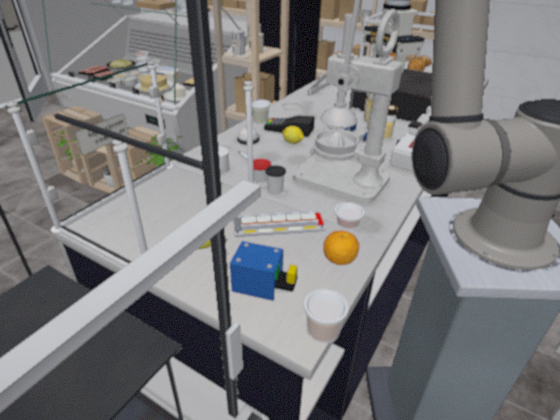

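The top view shows the dock at about (203,220) with the lug at (195,253). The rail runs from its red end at (303,286) to its grey end at (289,196). The orange is at (242,303) and the posts are at (352,207) and (212,130).

```bash
cat > h.py <<'E'
from cell import robot
import numpy as np, cv2
from scipy.spatial.transform import Rotation as Ro
def cam(n):
    m=robot.camera_model(n); return m["camera_matrix"],m["position"],Ro.from_euler("xyz",m["attitude"]).as_matrix()
def w(n,uv,z):
    K,p,R=cam(n); uv=np.atleast_2d(uv).astype(float)
    d=(R@np.linalg.inv(K)@np.c_[uv,np.ones(len(uv))].T).T
    return p+d*((z-p[2])/d[:,2])[:,None]
def px(n,P):
    K,p,R=cam(n); q=(K@R.T@(np.atleast_2d(P)-p).T).T; return q[:,:2]/q[:,2:]
def blob(im,lo,hi,box):
    x0,y0,x1,y1=box; m=cv2.inRange(cv2.cvtColor(im[y0:y1,x0:x1],cv2.COLOR_RGB2HSV),lo,hi)
    m=(m>0).astype(np.uint8); n,l,s,c=cv2.connectedComponentsWithStats(m); i=1+np.argmax(s[1:,4])
    pts=np.argwhere(l==i)[:,::-1]+[x0,y0]; return pts.mean(0),pts
E
python3 - <<'E'
from h import *
im=robot.read_camera("top")
for nm,lo,hi,box,z in(("blue",(100,120,40),(125,255,255),(170,180,240,260),.075),("lug",(22,120,90),(35,255,255),(180,235,220,265),.061),("red",(0,150,90),(8,255,255),(280,270,330,300),.017)):
    c,p=blob(im,lo,hi,box); wp=w("top",p,z)[:,:2]*1000
    r=cv2.minAreaRect(wp.astype(np.float32)); print(nm,len(p),c,w("top",c,z)*1000,r,cv2.boxPoints(r).round().tolist())
a=cv2.resize(im[180:300,170:330],None,fx=5,fy=5,interpolation=cv2.INTER_CUBIC)
cv2.imwrite("pics/crop.png",a[:,:,::-1])
E
```

```text
blue 1485 [202.57037037 220.32457912] [[539.52104067 166.59775144  75.        ]] ((540.1311645507812, 166.49075317382812), (73.57015991210938, 83.01285552978516), 75.98400115966797) [[491.0, 141.0], [571.0, 121.0], [589.0, 192.0], [509.0, 212.0]]
lug 94 [192.9787234  252.53191489] [[477.44452716 186.31912526  61.        ]] ((477.5799255371094, 186.53781127929688), (24.003597259521484, 15.184300422668457), 76.11811828613281) [[467.0, 177.0], [482.0, 173.0], [488.0, 196.0], [473.0, 200.0]]
red 143 [302.9020979  285.27272727] [[413.97032753 -31.66294418  17.        ]] ((413.9857177734375, -31.620525360107422), (14.294628143310547, 41.68745803833008), 9.433476448059082) [[404.0, -12.0], [410.0, -53.0], [424.0, -51.0], [418.0, -10.0]]
```

View pics/crop.png

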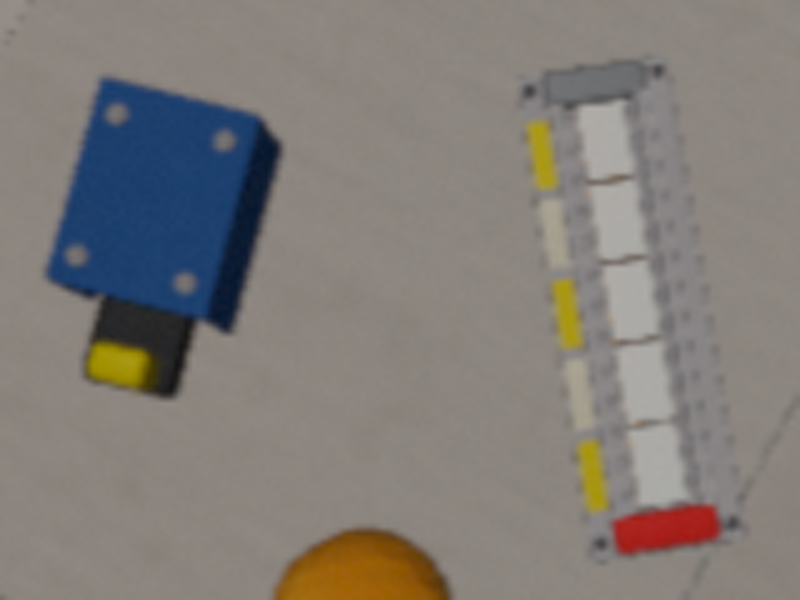

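The crop confirms the rail's yaw and that only the lug end is out of the dock. Before moving I need the positions of the obstacles: the press, posts, pots and counter edge.

```bash
python3 - <<'E'
from h import *
f=lambda x,y:(170+(x+.5)/5-.5,180+(y+.5)/5-.5)
for n,p,z in(("red",f(666,528),.017),("grey",f(595,82),.017),("deli",(148,280),.064),("orange",(242,303),.04),("whitepot",(306,320),.05),("pepper",(373,232),.062),("lemon",(259,163),.03),("post1",(352,208),0),("post2",(212,130),0),("post1top",(379,175),.29),("edgeA",(125,268),0),("edgeB",(275,358),0),("pressbase corners",(392,258),.03),("c2",(345,342),.03),("c3",(430,400),.03),("knob",(450,338),.49),("knob lo",(450,338),.3),("rod top",(490,326),.49)):
    print(n,(w("top",p,z)[0]*1000).round())
print(px("top",[[.208,-.482,.235],[.208,-.482,.4],[0,0,.3],[.477,.186,.06]]).round())
im=robot.read_camera("top")
cv2.imwrite("pics/press.png",cv2.resize(im[220:420,320:560],None,fx=3,fy=3,interpolation=cv2.INTER_CUBIC)[:,:,::-1])
s=robot.read_camera("side")
cv2.imwrite("pics/press_s.png",cv2.resize(s[20:270,220:440],None,fx=2.4,fy=2.4,interpolation=cv2.INTER_CUBIC)[:,:,::-1])
E
```

```text
red [414. -31.  17.]
grey [600.  -3.  17.]
deli [424. 272.  64.]
orange [379.  90.  40.]
whitepot [347. -36.  50.]
pepper [ 518. -169.   62.]
lemon [667.  60.  30.]
post1 [ 577. -138.    0.]
post2 [750. 165.   0.]
post1top [ 578. -135.  290.]
edgeA [449. 340.   0.]
edgeB [267.  25.   0.]
pressbase corners [ 469. -212.   30.]
c2 [ 303. -114.   30.]
c3 [ 193. -277.   30.]
knob [ 362. -157.  490.]
knob lo [ 341. -225.  300.]
rod top [ 374. -198.  490.]
[[610. 424.]
 [713. 468.]
 [289. 608.]
 [193. 253.]]
```

View pics/press.png

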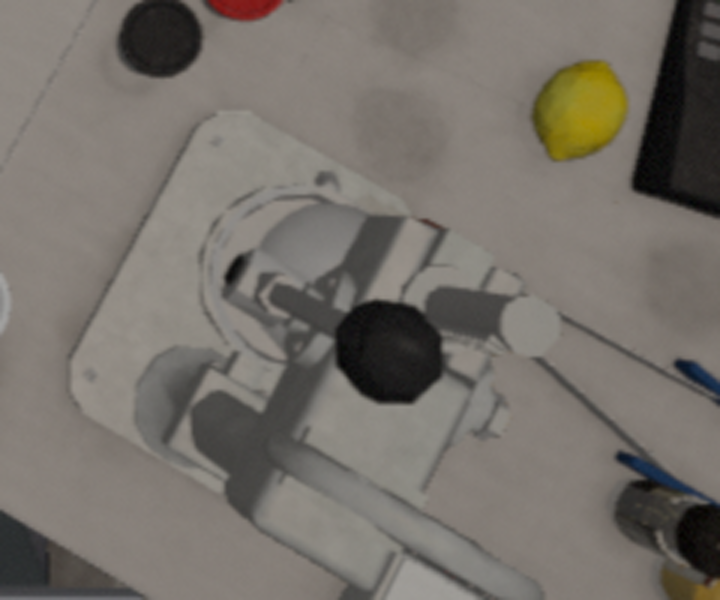

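View pics/press_s.png

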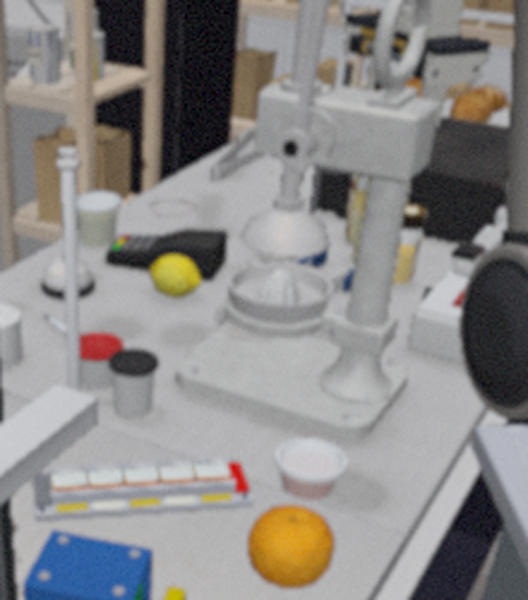

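The press stands between the tool and the work, at about x 0.19–0.47, y −0.11 to −0.4 and 0.49 m high. I'll go up over it.

```bash
cat >> h.py <<'E'
def go(x,y,z,yaw):
    s=robot.observe(); R=Ro.from_euler("xyz",s["tool_rot"]).as_matrix()
    d=R.T@(np.array([x,y,z])-s["tool_pos"]); t=-(yaw-s["tool_rot"][2])
    print("t",s["time"],"pos",s["tool_pos"].round(4),"rot",s["tool_rot"].round(3),"F",s["contact_force"].round(1),"shift",d.round(4),"turn",round((t+np.pi)%(2*np.pi)-np.pi,3))
E
python3 -m jog '[[[1,0,0,-0.2,0.6],[1,0,0,-0.2,0.6],[1,0,0,-0.2,0.6],[1,0,0,-0.2,0.6],[1,0,0,-0.2,0.6]]]' 40
python3 -m jog '[[[1,0,0,-0.12,0],[1,0,0,-0.12,0],[1,0,0,-0.12,0],[1,0,0,-0.12,0]]]'
python3 -c "
from h import *
go(.35,-.15,.55,-.245);go(.477,.186,.55,-.245); print(robot.observe()['qpos'])"
```

```text
time: 0.67
tool_pos: [0.2077, -0.4819, 0.4382]
tool_rot: [3.139, -0.001, -0.199]
contact_force: [0.2, -0.9, -0.1]
opening: 0.0921
grip_force: 0.0
time: 1.0
tool_pos: [0.2077, -0.4821, 0.563]
tool_rot: [3.127, -0.007, -0.193]
contact_force: [-0.9, -0.2, 1.6]
opening: 0.0921
grip_force: 0.0
t 1.0 pos [ 0.2077 -0.4821  0.563 ] rot [ 3.127 -0.007 -0.193] F [-0.9 -0.2  1.6] shift [ 0.0758 -0.3534  0.0085] turn 0.052
t 1.0 pos [ 0.2077 -0.4821  0.563 ] rot [ 3.127 -0.007 -0.193] F [-0.9 -0.2  1.6] shift [ 0.1359 -0.7075  0.0038] turn 0.052
[-1.31003529e+00  3.51597410e-01  6.22177743e-01 -3.49219927e-06
  2.15184806e+00  4.53987773e-01]
```

```bash

python3 -m jog '[[[1,0.04,-0.18,0,0],[1,0.04,-0.18,0,0],[1,0.04,-0.18,0,0],[1,0.04,-0.18,0,0],[1,0.04,-0.18,0,0]]]'
python3 -m jog '[[[1,0.04,-0.18,0,0],[1,0.04,-0.18,0,0],[1,0.04,-0.18,0,0],[1,0.04,-0.18,0,0],[1,0.04,-0.18,0,0]]]'
python3 -c "
from h import *
go(.4,.1,.5,-.245);go(.477,.186,.12,-.245)"
```

```text
time: 1.42
tool_pos: [0.2823, -0.3091, 0.5559]
tool_rot: [3.141, -0.002, -0.19]
contact_force: [-0.3, -0.3, 0.7]
opening: 0.0922
grip_force: 0.0
time: 1.83
tool_pos: [0.3559, -0.1404, 0.5553]
tool_rot: [-3.141, -0.002, -0.19]
contact_force: [0.4, 0.1, 0.6]
opening: 0.092
grip_force: 0.0
t 1.8333 pos [ 0.3559 -0.1404  0.5553] rot [-3.141e+00 -2.000e-03 -1.900e-01] F [0.4 0.1 0.6] shift [-0.0021 -0.2444  0.0554] turn 0.055
t 1.8333 pos [ 0.3559 -0.1404  0.5553] rot [-3.141e+00 -2.000e-03 -1.900e-01] F [0.4 0.1 0.6] shift [ 0.0566 -0.3431  0.4356] turn 0.055
```

```bash

python3 -m jog '[[[1,0.02,-0.2,0.03,0.055],[1,0.02,-0.2,0.03,0.055],[1,0.02,-0.2,0.03,0.055],[1,0.02,-0.2,0.03,0.055],[1,0.02,-0.2,0.03,0.055]]]'
python3 -c "
from h import *
go(.477,.186,.12,-.245)"
```

```text
time: 2.25
tool_pos: [0.4133, 0.0507, 0.5243]
tool_rot: [-3.141, -0.0, -0.247]
contact_force: [0.6, -1.1, 0.0]
opening: 0.0919
grip_force: 0.0
t 2.25 pos [0.4133 0.0507 0.5243] rot [-3.141 -0.    -0.247] F [ 0.6 -1.1  0. ] shift [ 0.0285 -0.1467  0.4043] turn -0.002
```

```bash

python3 -m jog '[[[1,0.015,-0.08,0.18,0],[1,0.015,-0.08,0.18,0],[1,0.015,-0.08,0.18,0],[1,0.015,-0.08,0.18,0],[1,0.015,-0.08,0.18,0]]]'
python3 -m jog '[[[1,0.0135,-0.0665,0.18,0],[1,0.0135,-0.0665,0.18,0],[1,0.0135,-0.0665,0.18,0],[1,0.0135,-0.0665,0.18,0],[1,0.0135,-0.0665,0.18,0]]]'
python3 -m jog '[[[1,0,0,0.02,0],[1,0,0,0.03,0],[1,0,0,0.03,0]]]'
python3 - <<'E'
from h import *
go(.477,.1864,.043,-.245)
im=robot.read_camera("top"); s=robot.read_camera("side")
a=cv2.resize(im[200:290,140:260],None,fx=4,fy=4,interpolation=cv2.INTER_CUBIC)
b=cv2.resize(s[210:310,200:320],None,fx=3,fy=3.6,interpolation=cv2.INTER_CUBIC)[:360]
cv2.imwrite("pics/lug.png",np.hstack([a[:360,:440],b[:,:360]])[:,:,::-1])
E
```

```text
time: 2.67
tool_pos: [0.4467, 0.1233, 0.3414]
tool_rot: [3.141, 0.003, -0.247]
contact_force: [1.5, -0.2, -0.0]
opening: 0.0917
grip_force: 0.0
time: 3.08
tool_pos: [0.4755, 0.1839, 0.1607]
tool_rot: [3.14, 0.004, -0.248]
contact_force: [-0.6, -0.5, -0.0]
opening: 0.0921
grip_force: 0.0
time: 3.33
tool_pos: [0.4756, 0.1829, 0.1325]
tool_rot: [3.139, 0.004, -0.248]
contact_force: [-0.1, -0.7, -0.6]
opening: 0.0924
grip_force: 0.0
t 3.3333 pos [0.4756 0.1829 0.1325] rot [ 3.139  0.004 -0.248] F [-0.1 -0.7 -0.6] shift [ 0.0009 -0.0039  0.0895] turn -0.003
```

View pics/lug.png

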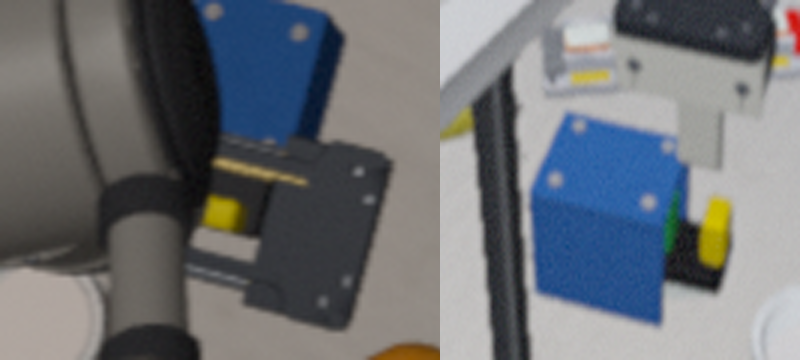

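The lug (top view, crop about (225,212)) sits between the open fingers and is clear of the roof, so I'll descend and grip it.

```bash

python3 -m jog '[[[1,0.001,-0.0035,0.03,0],[1,0.001,-0.0035,0.06,0],[1,0.001,-0.0035,0.08,0],[1,0.001,-0.0035,0.089,0],[1,0.001,-0.0035,0.089,0]]]'
python3 -m jog '[[[-0.55,0,0,0,0],[-0.55,0,0,0,0],[-0.55,0,0,0,0],[-0.55,0,0,0,0],[-0.55,0,0,0,0]]]' 25
python3 -m jog '[[[-0.55,0,0,0,0],[-0.55,0,0,0,0],[-0.55,0,0,0,0]]]'
```

```text
time: 3.85
tool_pos: [0.4787, 0.186, 0.0454]
tool_rot: [3.141, 0.001, -0.249]
contact_force: [-0.0, 0.3, 0.2]
opening: 0.0919
grip_force: 0.0
time: 4.27
tool_pos: [0.4794, 0.1865, 0.0465]
tool_rot: [-3.141, -0.002, -0.248]
contact_force: [-0.8, -0.4, -0.9]
opening: 0.0628
grip_force: 0.0
time: 4.52
tool_pos: [0.4789, 0.1864, 0.0458]
tool_rot: [3.142, -0.0, -0.248]
contact_force: [-0.2, -0.1, -1.1]
opening: 0.0429
grip_force: 0.0
```

```bash

python3 -m jog '[[[-1,0,0,0.002,0],[-1,0,0,0.002,0],[-1,0,0,0.002,0],[-1,0,0,0.002,0],[-1,0,0,0.002,0]]]' 30
python3 -m jog '[[[-1,0,0,0,0],[-1,0,0,0,0]]]'
```

```text
time: 4.93
tool_pos: [0.4787, 0.1863, 0.0435]
tool_rot: [3.141, 0.0, -0.248]
contact_force: [-0.6, 0.4, -1.8]
opening: 0.0238
grip_force: 30.0
time: 5.1
tool_pos: [0.4788, 0.1863, 0.0436]
tool_rot: [3.141, 0.0, -0.248]
contact_force: [0.2, -0.6, -1.6]
opening: 0.0237
grip_force: 30.0
```

```bash

python3 -m jog '[[[-1,-0.004,0,0,0],[-1,-0.012,0,0,0],[-1,-0.022,0,0,0],[-1,-0.032,0,0,0],[-1,-0.042,0,0,0]]]'
python3 -m jog '[[[-1,-0.01,0,0,0],[-1,-0.02,0,0,0],[-1,-0.03,0,0,0],[-1,-0.04,0,0,0],[-1,-0.046,0,0,0]]]'
python3 - <<'E'
from h import *
go(.42,.1,.043,-.245)
im=robot.read_camera("top"); s=robot.read_camera("side")
a=cv2.resize(im[190:310,140:250],None,fx=4,fy=3,interpolation=cv2.INTER_CUBIC)
b=cv2.resize(s[210:330,220:340],None,fx=3,fy=3,interpolation=cv2.INTER_CUBIC)
cv2.imwrite("pics/out.png",np.hstack([a,b])[:,:,::-1])
E
```

```text
time: 5.52
tool_pos: [0.4366, 0.1969, 0.0437]
tool_rot: [3.141, 0.001, -0.248]
contact_force: [0.1, -0.7, -2.2]
opening: 0.0241
grip_force: 30.0
time: 5.93
tool_pos: [0.3919, 0.2082, 0.0437]
tool_rot: [3.141, 0.001, -0.248]
contact_force: [-0.2, -0.2, -1.9]
opening: 0.0241
grip_force: 30.0
t 5.9333 pos [0.3919 0.2082 0.0437] rot [ 3.141e+00  1.000e-03 -2.480e-01] F [-0.2 -0.2 -1.9] shift [0.0537 0.098  0.0007] turn -0.003
```

View pics/out.png

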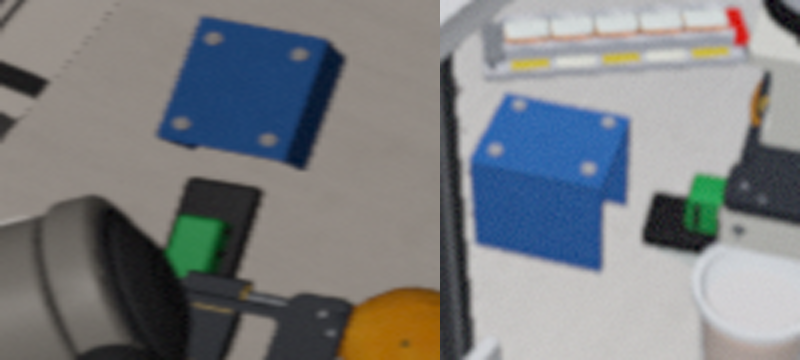

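The block is out, with its green grip and front end clear of the mouth. I'll shift it to sit midway between the pot and the orange, release it with a narrow opening, then rise.

```bash

python3 -m jog '[[[-1,-0.003,0.006,0,0],[-1,-0.005,0.013,0,0],[-1,-0.005,0.02,0,0],[-1,-0.005,0.025,0,0],[-1,-0.005,0.025,0,0]]]'
python3 -m jog '[[[-0.2,0,0,0,0],[-0.2,0,0,0,0],[-0.2,0,0,0,0],[-0.2,0,0,0,0],[-0.2,0,0,0,0]]]'
python3 -m jog '[[[-0.2,0,0,-0.03,0],[-0.2,0,0,-0.06,0],[-0.2,0,0,-0.1,0],[-0.2,0,0,-0.14,0],[-0.2,0,0,-0.14,0]]]'
python3 -m jog '[[[0.1,-0.06,-0.03,-0.03,0],[0.1,-0.06,-0.06,-0.06,0],[0.1,-0.06,-0.09,-0.06,0],[0.1,-0.06,-0.09,-0.06,0],[0.1,-0.06,-0.09,-0.06,0]]]'
python3 - <<'E'
from h import *
im=robot.read_camera("top"); s=robot.read_camera("side")
a=cv2.resize(im[200:310,140:260],None,fx=4,fy=4,interpolation=cv2.INTER_CUBIC)
b=cv2.resize(s[220:330,220:300],None,fx=4,fy=4,interpolation=cv2.INTER_CUBIC)
cv2.imwrite("pics/set.png",np.hstack([a,b])[:,:,::-1])
for nm,lo,hi,z in(("green",(55,100,50),(85,255,255),.061),("lug",(22,120,90),(35,255,255),.061)):
    try:
        c,p=blob(im,lo,hi,(150,220,225,310)); r=cv2.minAreaRect((w("top",p,z)[:,:2]*1000).astype(np.float32)); print(nm,len(p),c,r)
    except Exception as e: print(nm,e)
E
```

```text
time: 6.45
tool_pos: [0.3823, 0.1837, 0.0437]
tool_rot: [3.141, 0.0, -0.25]
contact_force: [-0.1, -0.1, -2.9]
opening: 0.0238
grip_force: 30.0
time: 6.87
tool_pos: [0.3827, 0.1851, 0.0437]
tool_rot: [-3.141, -0.0, -0.248]
contact_force: [-0.3, 0.0, 0.1]
opening: 0.0366
grip_force: 0.0
time: 7.28
tool_pos: [0.3861, 0.1862, 0.1904]
tool_rot: [-3.135, -0.011, -0.248]
contact_force: [1.2, 0.3, -0.2]
opening: 0.0363
grip_force: 0.0
time: 7.7
tool_pos: [0.3467, 0.2891, 0.2445]
tool_rot: [-3.14, -0.002, -0.244]
contact_force: [-0.4, 0.3, 0.2]
opening: 0.0504
grip_force: 0.0
green 286 [199.44055944 277.74475524] ((428.2097473144531, 172.21530151367188), (24.779802322387695, 44.293113708496094), 78.51409149169922)
lug 96 [193.625   302.03125] ((381.5401611328125, 181.6239013671875), (15.275016784667969, 23.3974609375), 0.08702518790960312)
```

View pics/set.png

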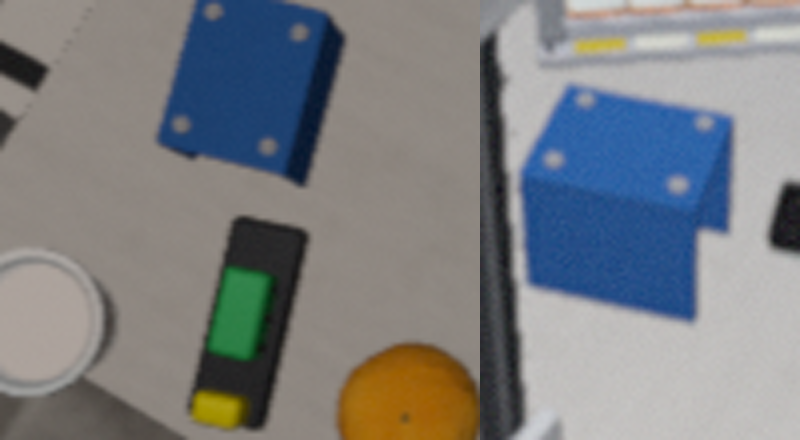

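The block stands clear of the dock, with its grip at (428,172) mm and yaw about −0.2. Next I'll approach the grip.

```bash
python3 -c "
from h import *
go(.4285,.173,.14,-.2)"
```

```text
t 7.8 pos [0.346  0.2864 0.2428] rot [ 3.14e+00  1.00e-03 -2.47e-01] F [ 0.3 -0.6 -0.1] shift [0.1078 0.0896 0.1028] turn -0.047
```

```bash

python3 -m jog '[[[0.1,0.108,0.09,0.1,-0.047],[0.1,0.108,0.09,0.1,-0.047],[0.1,0.108,0.09,0.1,-0.047],[0.1,0.108,0.09,0.1,-0.047],[0.1,0.108,0.09,0.1,-0.047]]]'
python3 -m jog '[[[0.1,0,0,0,0],[0.1,0,0,0,0]]]'
python3 -c "
from h import *
go(.4285,.173,.044,-.2)"
```

```text
time: 8.22
tool_pos: [0.4288, 0.1676, 0.1393]
tool_rot: [3.137, 0.006, -0.206]
contact_force: [-0.3, -0.9, 0.1]
opening: 0.0505
grip_force: 0.0
time: 8.38
tool_pos: [0.4285, 0.1721, 0.1432]
tool_rot: [3.141, 0.002, -0.204]
contact_force: [0.3, 0.2, 0.4]
opening: 0.0507
grip_force: 0.0
t 8.3833 pos [0.4285 0.1721 0.1432] rot [ 3.141e+00  2.000e-03 -2.040e-01] F [0.3 0.2 0.4] shift [ 0.     -0.001   0.0992] turn -0.004
```

```bash

python3 -m jog '[[[0.1,0,-0.001,0.03,0],[0.1,0,-0.001,0.06,0],[0.1,0,-0.001,0.085,0],[0.1,0,-0.001,0.098,0],[0.1,0,-0.001,0.098,0]]]'
python3 -m jog '[[[-1,0,0,0,0],[-1,0,0,0,0],[-1,0,0,0,0],[-1,0,0,0,0],[-1,0,0,0,0]]]' 50
python3 -m jog '[[[-1,0,0,0,0],[-1,0,0,0,0],[-1,0,0,0,0]]]'
python3 -c "
from h import *
go(.4285,.173,.044,-.2)"
```

```text
time: 8.8
tool_pos: [0.4272, 0.1746, 0.0442]
tool_rot: [3.14, 0.004, -0.2]
contact_force: [-1.0, -0.4, -0.3]
opening: 0.0505
grip_force: 0.0
time: 9.22
tool_pos: [0.4298, 0.1743, 0.0466]
tool_rot: [-3.141, -0.002, -0.201]
contact_force: [-0.1, 0.4, 2.0]
opening: 0.0236
grip_force: 50.0
time: 9.47
tool_pos: [0.4299, 0.1743, 0.0461]
tool_rot: [-3.141, -0.001, -0.201]
contact_force: [-0.0, 0.7, 2.8]
opening: 0.0236
grip_force: 50.0
t 9.4667 pos [0.4299 0.1743 0.0461] rot [-3.141e+00 -1.000e-03 -2.010e-01] F [-0.   0.7  2.8] shift [-0.0011  0.0016  0.0021] turn -0.001
```

The grip is held square. I'll lift it and refine the rail pose from the clip tops.

```bash

python3 -m jog '[[[-1,0,0,-0.02,0],[-1,0,0,-0.05,0],[-1,0,0,-0.07,0],[-1,0,0,-0.07,0],[-1,0,0,-0.07,0]]]'
python3 - <<'E'
from h import *
im=robot.read_camera("top")
hsv=cv2.cvtColor(im,cv2.COLOR_RGB2HSV)
m=cv2.inRange(hsv,(0,0,165),(180,45,255)); m[:190]=0;m[292:]=0;m[:,:278]=0;m[:,318:]=0
n,l,s,c=cv2.connectedComponentsWithStats(m)
pts=[]
for i in range(1,n):
    if s[i,4]>60: print(s[i],c[i].round(2),(w("top",c[i],.025)*1000).round(1)); pts.append(w("top",c[i],.025)[0,:2]*1000)
cr,p=blob(im,(0,150,90),(8,255,255),(280,270,330,300)); print("red",w("top",cr,.017)*1000)
pts=np.float32(pts)
if len(pts)>1: v=cv2.fitLine(pts,2,0,.01,.01).ravel(); print(v,np.degrees(np.arctan2(v[1],v[0])),pts.mean(0))
E
```

```text
time: 9.88
tool_pos: [0.4294, 0.1741, 0.1158]
tool_rot: [-3.141, -0.001, -0.201]
contact_force: [-0.4, 0.9, -2.2]
opening: 0.0236
grip_force: 50.0
[286 201  10  15 119] [290.44 207.71] [[573.4  -6.2  25. ]]
[288 216  11  16 122] [292.93 223.41] [[540.5 -11.4  25. ]]
[291 232  10  16 125] [295.54 239.75] [[506.6 -16.7  25. ]]
[294 249  10  16 127] [298.29 256.16] [[472.9 -22.2  25. ]]
[296 265  11  16 129] [300.88 272.57] [[439.5 -27.3  25. ]]
red [[414.00535562 -31.52983934  17.        ]]
[ 9.8774040e-01  1.5610531e-01  5.0657166e+02 -1.6757452e+01] 8.9809065 [506.5717   -16.757452]
```

```bash
python3 - <<'E'
from h import *
im=robot.read_camera("top")
g=cv2.cvtColor(im[290:350,275:340],cv2.COLOR_RGB2GRAY); g=cv2.resize(g,None,fx=4,fy=4,interpolation=cv2.INTER_CUBIC)
c=cv2.HoughCircles(g,cv2.HOUGH_GRADIENT,1.5,200,param1=80,param2=25,minRadius=55,maxRadius=85)
print(c)
u,v,r=c[0,0]; uv=((u+.5)/4-.5+275,(v+.5)/4-.5+290)
print((w("top",uv,.064)*1000).round(1),(w("top",(uv[0],uv[1]-r/4),.064)*1000).round(1))
go(.4483,-.026,.145,.157)
E
```

```text
[[[123.75 122.25  60.7 ]]]
[[347.6 -34.4  64. ]] [[376.2 -34.6  64. ]]
t 9.9833 pos [0.4282 0.1738 0.1143] rot [ 3.14e+00  3.00e-03 -2.01e-01] F [-0.1  0.2 -3.3] shift [ 0.0596  0.1918 -0.0306] turn -0.358
```

```bash

python3 -m jog '[[[-1,0,0,-0.03,0],[-1,0.06,0.04,-0.03,-0.1],[-1,0.06,0.08,-0.03,-0.2],[-1,0.06,0.12,-0.03,-0.3],[-1,0.06,0.16,-0.03,-0.358]]]'
python3 -m jog '[[[-1,0,0,0,0],[-1,0,0,0,0]]]'
python3 - <<'E'
from h import *
go(.4503,-.0257,.085,.157)
E
```

```text
time: 10.4
tool_pos: [0.4588, 0.0223, 0.144]
tool_rot: [-3.141, 0.002, 0.163]
contact_force: [0.5, -0.0, -2.4]
opening: 0.024
grip_force: 50.0
time: 10.57
tool_pos: [0.4578, 0.0216, 0.144]
tool_rot: [-3.141, 0.004, 0.152]
contact_force: [-0.2, 0.5, -3.1]
opening: 0.0235
grip_force: 50.0
t 10.5667 pos [0.4578 0.0216 0.144 ] rot [-3.141  0.004  0.152] F [-0.2  0.5 -3.1] shift [-0.0144  0.0457  0.0591] turn -0.005
```

```bash

python3 -m jog '[[[-1,-0.007,0.023,0,-0.003],[-1,-0.0145,0.0457,0,-0.005],[-1,-0.0145,0.0457,0.03,-0.005],[-1,-0.0145,0.0457,0.045,-0.005],[-1,-0.0145,0.0457,0.045,-0.005]]]'
python3 -m jog '[[[-1,0,0,0,0],[-1,0,0,0,0],[-1,0,0,0,0]]]'
python3 - <<'E'
from h import *
go(.4503,-.0257,.085,.157)
im=robot.read_camera("top"); s=robot.read_camera("side")
a=cv2.resize(im[190:330,240:350],None,fx=3.5,fy=3.5,interpolation=cv2.INTER_CUBIC)
b=cv2.resize(s[180:260,220:390],None,fx=2.35,fy=2.35,interpolation=cv2.INTER_CUBIC)
o=np.zeros((490,800,3),np.uint8); o[:,:385]=a; o[:b.shape[0],390:390+b.shape[1]]=b
cv2.imwrite("pics/hover.png",o[:,:,::-1])
E
```

```text
time: 10.98
tool_pos: [0.4491, -0.0224, 0.0972]
tool_rot: [-3.138, 0.007, 0.162]
contact_force: [-0.4, 0.1, -3.2]
opening: 0.0238
grip_force: 50.0
time: 11.23
tool_pos: [0.4525, -0.0232, 0.1015]
tool_rot: [3.141, -0.001, 0.163]
contact_force: [-0.0, -0.5, -1.8]
opening: 0.0239
grip_force: 50.0
t 11.2333 pos [ 0.4525 -0.0232  0.1015] rot [ 3.141e+00 -1.000e-03  1.630e-01] F [-0.  -0.5 -1.8] shift [-0.0026  0.0021  0.0165] turn 0.006
```

View pics/hover.png

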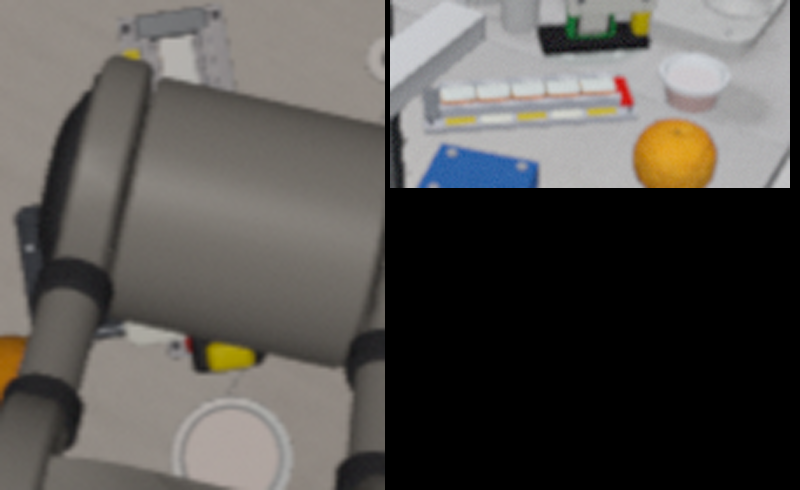

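The block is level above the rail, with its lug trailing at the red end and clear of the clear pot. I'll check its in-hand offset numerically and correct the pose.

```bash

python3 -m jog '[[[-1,-0.0026,0.0021,0.004,0.006],[-1,-0.0026,0.0021,0.008,0.006],[-1,-0.0026,0.0021,0.008,0.006],[-1,-0.0026,0.0021,0.008,0.006]]]'
python3 - <<'E'
from h import *
im=robot.read_camera("top")
s=robot.observe(); z=s["tool_pos"][2]-.0461
c,p=blob(im,(22,120,90),(35,255,255),(285,275,330,310)); wl=w("top",p,.061+z)[:,:2]*1000
r=cv2.minAreaRect(wl.astype(np.float32)); print(len(p),c,r)
R=Ro.from_euler("z",-s["tool_rot"][2]).as_matrix()
print("lug rel TCP in block",(R@(np.r_[r[0],0]-s["tool_pos"]*1000)).round(1))
q=np.r_[s["tool_pos"][:2]*1000,0]-[506.6,-16.8,0]; print("TCP in rail",(Ro.from_euler("z",-.1567).as_matrix()@q).round(1)); go(.4503,-.0257,.070,.157)
E
```

```text
time: 11.67
tool_pos: [0.4493, -0.0262, 0.0925]
tool_rot: [-3.141, 0.001, 0.155]
contact_force: [0.1, -0.4, -2.4]
opening: 0.0237
grip_force: 50.0
90 [306.13333333 293.33333333] ((398.9305725097656, -34.33501434326172), (12.727861404418945, 23.957204818725586), 0.08442626148462296)
lug rel TCP in block [-51.2  -0.1 -92.6]
TCP in rail [-57.9  -0.4   0. ]
t 11.7167 pos [ 0.4495 -0.0263  0.0926] rot [-3.142  0.     0.156] F [ 0.3 -0.6 -2. ] shift [ 0.0009 -0.0004  0.0226] turn -0.001
```

```bash

python3 -m jog '[[[-1,0.001,-0.0004,0.006,0],[-1,0.001,-0.0004,0.012,0],[-1,0.001,-0.0004,0.018,0],[-1,0.001,-0.0004,0.018,0],[-1,0.001,-0.0004,0.018,0]]]'
python3 -m jog '[[[-1,0,0,0.003,0],[-1,0,0,0.006,0],[-1,0,0,0.009,0],[-1,0,0,0.012,0],[-1,0,0,0.0135,0]]]'
python3 -m jog '[[[-1,0,0,0,0],[-1,0,0,0,0]]]'
python3 -c "
from h import *
go(.4503,-.0257,.060,.157)"
```

```text
time: 12.13
tool_pos: [0.45, -0.0256, 0.0741]
tool_rot: [-3.141, 0.001, 0.156]
contact_force: [0.5, 0.8, -2.3]
opening: 0.0239
grip_force: 50.0
time: 12.55
tool_pos: [0.4509, -0.0257, 0.0613]
tool_rot: [3.141, -0.001, 0.156]
contact_force: [-1.4, -0.0, 5.8]
opening: 0.0238
grip_force: 50.0
time: 12.72
tool_pos: [0.4509, -0.0258, 0.0616]
tool_rot: [3.141, -0.001, 0.156]
contact_force: [-1.0, -0.3, 6.5]
opening: 0.0235
grip_force: 50.0
t 12.7167 pos [ 0.4509 -0.0258  0.0616] rot [ 3.141e+00 -1.000e-03  1.560e-01] F [-1.  -0.3  6.5] shift [-0.0006 -0.0002  0.0016] turn -0.001
```

Pressing force is about 9 N, roughly 5 mm of sole travel. I'll add 1 mm and start the stroke.

```bash

python3 -m jog '[[[-1,0,0,0.0012,0],[-1,0.004,0,0.0012,0],[-1,0.01,0,0.0012,0],[-1,0.017,0,0.0012,0],[-1,0.024,0,0.0012,0]]]'
python3 -c "
from h import *
go(.5066+.079*.9877,-.0168+.079*.156,.060,.157)"
```

```text
time: 13.13
tool_pos: [0.4734, -0.0219, 0.0602]
tool_rot: [-3.141, 0.002, 0.156]
contact_force: [-5.5, -1.1, 9.1]
opening: 0.0235
grip_force: 50.0
t 13.1333 pos [ 0.4734 -0.0219  0.0602] rot [-3.141e+00  2.000e-03  1.560e-01] F [-5.5 -1.1  9.1] shift [ 1.126e-01  1.000e-04 -0.000e+00] turn -0.001
```

```bash

python3 -m jog '[[[-1,0.007,0,0,0],[-1,0.014,0,0,0],[-1,0.021,0,0,0],[-1,0.028,0,0,0],[-1,0.035,0,0,0]]]'
python3 -m jog '[[[-1,0.007,0,0,0],[-1,0.014,0,0,0],[-1,0.021,0,0,0],[-1,0.028,0,0,0],[-1,0.035,0,0,0]]]'
python3 -c "
from h import *
go(.5066+.079*.9877,-.0168+.079*.156,.060,.157)"
```

```text
time: 13.55
tool_pos: [0.508, -0.0165, 0.0602]
tool_rot: [-3.141, 0.002, 0.156]
contact_force: [-5.7, -0.5, 8.2]
opening: 0.0239
grip_force: 50.0
time: 13.97
tool_pos: [0.5427, -0.0111, 0.0603]
tool_rot: [-3.142, 0.002, 0.156]
contact_force: [-5.1, -0.9, 8.9]
opening: 0.0234
grip_force: 50.0
t 13.9667 pos [ 0.5427 -0.0111  0.0603] rot [-3.142e+00  2.000e-03  1.560e-01] F [-5.1 -0.9  8.9] shift [ 0.0425 -0.      0.0002] turn -0.001
```

```bash

python3 -m jog '[[[-1,0.007,0,0,0],[-1,0.014,0,0,0],[-1,0.021,0,0,0],[-1,0.028,0,0,0],[-1,0.035,0,0,0]]]'
python3 -m jog '[[[-1,0.005,0,0,0],[-1,0.009,0,0,0],[-1,0.01,0,0,0],[-1,0.01,0,0,0]]]'
python3 -m jog '[[[-1,0,0,-0.01,0],[-1,0,0,-0.03,0],[-1,0,0,-0.06,0],[-1,0,0,-0.08,0],[-1,0,0,-0.08,0]]]'
python3 -c "
from h import *
go(.45,.075,.130,.157)"
```

```text
time: 14.38
tool_pos: [0.5777, -0.0057, 0.0605]
tool_rot: [3.141, 0.001, 0.156]
contact_force: [-4.0, -0.9, 7.8]
opening: 0.0237
grip_force: 50.0
time: 14.72
tool_pos: [0.5879, -0.0042, 0.0605]
tool_rot: [3.141, -0.0, 0.156]
contact_force: [-2.6, -0.7, 7.2]
opening: 0.0238
grip_force: 50.0
time: 15.13
tool_pos: [0.5901, -0.0043, 0.1445]
tool_rot: [3.139, -0.008, 0.156]
contact_force: [1.1, 0.4, -1.7]
opening: 0.0238
grip_force: 50.0
t 15.1333 pos [ 0.5901 -0.0043  0.1445] rot [ 3.139 -0.008  0.156] F [ 1.1  0.4 -1.7] shift [-0.1262 -0.1001  0.0133] turn -0.001
```

```bash
python3 -c "
from h import *
go(.4998,.0581,.130,.157)"
python3 -m jog '[[[-1,-0.02,-0.02,0,0],[-1,-0.04,-0.04,0,0],[-1,-0.06,-0.06,0,0],[-1,-0.079,-0.0755,0,0],[-1,-0.079,-0.0755,0,0]]]'
python3 -m jog '[[[-1,0,0,0.03,0],[-1,0,0,0.06,0],[-1,0,0,0.075,0],[-1,0,0,0.075,0],[-1,0,0,0.075,0]]]'
python3 -c "
from h import *
go(.4998,.0581,.0461,.157)"
```

```text
t 15.1333 pos [ 0.5901 -0.0043  0.1445] rot [ 3.139 -0.008  0.156] F [ 1.1  0.4 -1.7] shift [-0.0796 -0.0757  0.0137] turn -0.001
time: 15.55
tool_pos: [0.4929, 0.0604, 0.1385]
tool_rot: [-3.14, 0.007, 0.158]
contact_force: [-0.5, 0.4, -3.0]
opening: 0.0241
grip_force: 50.0
time: 15.97
tool_pos: [0.4975, 0.0581, 0.064]
tool_rot: [-3.141, 0.003, 0.156]
contact_force: [0.3, -0.1, -1.8]
opening: 0.0236
grip_force: 50.0
t 15.9667 pos [0.4975 0.0581 0.064 ] rot [-3.141e+00  3.000e-03  1.560e-01] F [ 0.3 -0.1 -1.8] shift [0.0023 0.0004 0.0179] turn -0.001
```

```bash

python3 -m jog '[[[-1,0,0,0.005,0],[-1,0,0,0.01,0],[-1,0,0,0.0145,0],[-1,0,0,0.0165,0],[-1,0,0,0.0165,0]]]'
python3 -m jog '[[[-1,0,0,0.0005,0],[-1,0,0,0.001,0],[-1,0,0,0.001,0]]]'
```

```text
time: 16.38
tool_pos: [0.4979, 0.0582, 0.0483]
tool_rot: [3.142, 0.0, 0.156]
contact_force: [-0.7, 0.5, -2.7]
opening: 0.0237
grip_force: 50.0
time: 16.63
tool_pos: [0.4981, 0.0582, 0.0476]
tool_rot: [3.141, -0.0, 0.156]
contact_force: [-0.2, 0.1, -2.5]
opening: 0.0235
grip_force: 50.0
```

```bash

python3 -m jog '[[[-1,0,0,0.001,0],[-1,0,0,0.002,0],[-1,0,0,0.002,0],[-1,0,0,0.002,0]]]'
```

```text
time: 16.97
tool_pos: [0.4983, 0.0582, 0.0459]
tool_rot: [3.141, -0.001, 0.156]
contact_force: [-0.4, 0.4, 2.1]
opening: 0.0238
grip_force: 50.0
```

Contact with the counter. I'll release and rise.

```bash

python3 -m jog '[[[0,0,0,0,0],[0,0,0,0,0],[0,0,0,0,0],[0,0,0,0,0],[0,0,0,0,0]]]'
python3 -m jog '[[[0,0,0,-0.02,0],[0,0,0,-0.05,0],[0,0,0,-0.09,0],[0,0,0,-0.13,0],[0,0,0,-0.16,0]]]'
python3 -m jog '[[[0,-0.04,-0.04,-0.02,0],[0,-0.07,-0.08,-0.04,0],[0,-0.1,-0.12,-0.04,0],[0,-0.1,-0.16,-0.04,0],[0,-0.1,-0.18,-0.04,0]]]'
python3 -m jog '[[[0,0,0,0,0],[0,0,0,0,0]]]'
python3 - <<'E'
from h import *
im=robot.read_camera("top"); s=robot.read_camera("side")
a=cv2.resize(im[180:330,180:350],None,fx=2.35,fy=2.35,interpolation=cv2.INTER_CUBIC)
b=cv2.resize(s[195:245,225:335],None,fx=3.6,fy=3.6,interpolation=cv2.INTER_CUBIC)
c=cv2.resize(s[160:330,200:370],None,fx=2.3,fy=2.3,interpolation=cv2.INTER_CUBIC)
o=np.zeros((600,800,3),np.uint8); o[:a.shape[0],:a.shape[1]]=a; o[:c.shape[0],400:400+c.shape[1]]=c[:,:400]; o[400:400+b.shape[0],:b.shape[1]]=b
cv2.imwrite("pics/end.png",o[:,:,::-1])
E
```

```text
time: 17.38
tool_pos: [0.4981, 0.0582, 0.0455]
tool_rot: [3.141, -0.0, 0.156]
contact_force: [-0.0, -0.1, 0.6]
opening: 0.0455
grip_force: 0.0
time: 17.8
tool_pos: [0.4985, 0.0583, 0.2087]
tool_rot: [3.141, -0.003, 0.156]
contact_force: [1.2, -0.3, 0.8]
opening: 0.0457
grip_force: 0.0
time: 18.22
tool_pos: [0.3726, 0.2126, 0.2461]
tool_rot: [-3.142, -0.001, 0.154]
contact_force: [1.5, -0.5, 0.1]
opening: 0.0458
grip_force: 0.0
time: 18.38
tool_pos: [0.3734, 0.2136, 0.2453]
tool_rot: [3.142, -0.001, 0.161]
contact_force: [0.2, 0.1, -0.7]
opening: 0.0459
grip_force: 0.0
```

View pics/end.png

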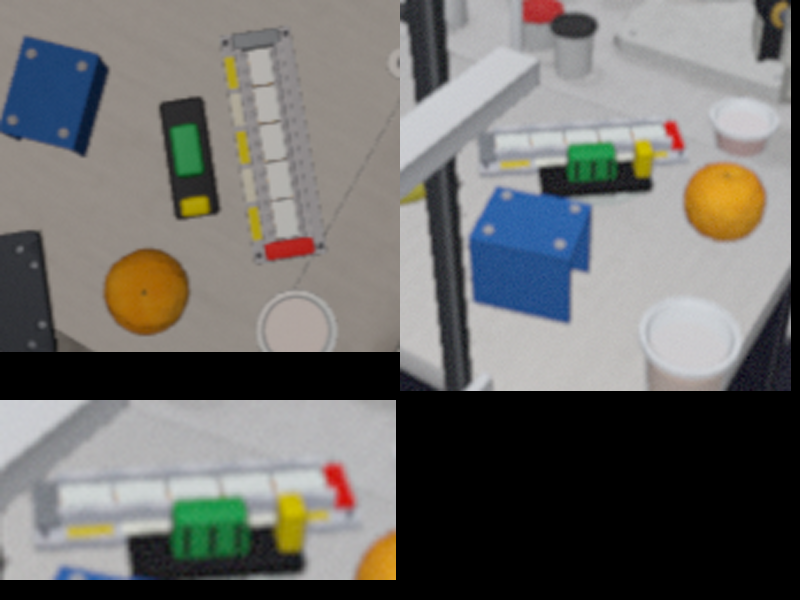

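The block stands upright beside the rail, the bystanders are where they were, and the orange sides no longer show. A quick numerical check of each clip follows.

```bash
python3 - <<'E'
from h import *
N={"side":robot.read_camera("side"),"top":robot.read_camera("top")}
c,s=np.cos(.1567),np.sin(.1567)
for n in N:
    o=cv2.imread(f"pics/{n}0.png")[:,:,::-1]
    for nm,im in(("before",o),("now",N[n])):
        m=cv2.inRange(cv2.cvtColor(im,cv2.COLOR_RGB2HSV),(5,50,60),(20,255,255)); r=[]
        for X in(-68,-34,0,34,68):
            P=[[.5066+(x*c-y*s)/1e3,-.0168+(x*s+y*c)/1e3,z] for x in(X-18,X+18) for y,z in((-11,.025),(11,.025),(11,.018))]
            q=px(n,P); a,b=q.min(0).astype(int),q.max(0).astype(int)+1; r.append(int((m[a[1]:b[1],a[0]:b[0]]>0).sum()))
        print(n,nm,r)
E
```

```text
side before [16, 18, 20, 20, 17]
side now [0, 0, 0, 0, 0]
top before [1, 2, 1, 2, 2]
top now [0, 0, 0, 3, 3]
```

```bash
python3 -c "
from cell import robot
print(robot.hand_in())"
```

```text
the job is handed in; nothing more can be done
None
```

The job is handed in: all five clips look snapped down in the pictures, in one stroke from the red end with the block's sole, and the block stands upright beside the rail, released, with the other things untouched.

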